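Read the temperature of a tacked bar with an infrared thermometer

TASK

Pick up the orange infrared thermometer and point its lens at the white painted band on the tacked workpiece (the flat bar welded upright on a small plate), holding the lens roughly 12 cm from the band, and keep it steady on the band for two to three seconds. Do not disturb the workpiece. Then lay the thermometer back down flat on the black rubber mat, without dropping it.

Things in the scene. Friction and masses are not known exactly. Their poses are not given: they have to be found in the camera images.
- thermometer: loose straight infrared thermometer, orange body, black lens barrel in front; it starts flat on the black mat. 150 mm long (own x, lens end at +x), 36 mm wide (y), 34 mm high (z up), 0.14 to 0.28 kg. Origin: centre of its underside, 75 mm behind the lens face. Grasp from above across the 36 mm width at the origin: the sides are flat from x = -75 to +30 mm
- lens (a point): centre of the thermometer's front lens face, 75 mm ahead of the thermometer's origin and 17 mm above its underside. Its axes are those of the thermometer: x points out of the lens along the line of sight
- mark (a point): centre of the white painted band, 18 mm high, round the upright bar of the tacked workpiece, 85 mm above the table; its z axis is up. The workpiece is loose, 0.5 kg: a dark steel plate 78 x 100 x 8 mm, flat bar welded upright on its middle, 179 mm high. It can be in any of three places in a row; a pipe offcut (43 mm wide, 56 high) and a square tube (30 wide, 75 high, on end) take the others
- mat: black rubber mat fixed flat to the table, 140 mm (own x) by 220 mm (own y), 3 mm thick. Origin: centre of its underside, on the table top (z = 0)
Mind the look-alikes: they are no part of the job. Of the things that look like the thermometer, take the one that is nearest to the robot's base at the start.

How it is judged:
By the outcome, as a careful person would: the job done as asked, in the order asked, and still so for the second after the job is handed in, with the robot touching nothing.
It also fails if it takes over 42 s, if anything falls off the work surface, if the arm or the gripper's body presses on something with over 40 N, if the wrist force passes 120 N, or if a joint passes its speed limit or range.

ROBOT

A 7-joint arm with a two-finger parallel gripper is mounted at the origin on a cart in front of the work surface, level with it; the furniture and walls round the work are solid. World frame = base frame: x ahead of the robot, y to its left, z up, the work surface at z = 0. Lengths are in mm, angles in rad, forces in N, time in s.
With the tool pointing down it reaches from about 400 to 875 mm from the base axis. Payload 4.4 kg.
Tool frame: the origin (TCP) lies at the very end of the fingers, on their centre line; the grasp point (between the pads) lies 19 mm behind it (grip_depth is the distance from the TCP to the grasp point, in mm); z points along the fingers, y is the direction in which the jaws open and shut (so a half turn about z gives the same grasp; the last joint's range is limited). The gripper opens to 85 mm and grips with 20 to 120 N. Pads are 22 mm wide; open, the fingers measure 114 mm over their backs; the gripper's body (76 mm by 85 mm) begins 54 mm behind the grasp point. The pads swing forward as they close: fully open they stand 13 mm farther back than shut.
Start: joints at [1.122, 0.628, 0.038, 1.517, -0.027, 0.996, -0.02], TCP at [242.816, -602.958, 231.313] pointing down, gripper open.
Joint ranges: [-3.06, 3.06], [-0.37, 2.12], [-1.25, 1.32], [0.18, 2.47], [-1.1, 4.24], [0.23, 1.98], [-2.94, 2.94]. Speed limits (rad/s): [2.57, 2.57, 3.14, 3.14, 3.14, 3.14, 3.14].

INTERFACE

Orientations are given as [roll, pitch, yaw] about the fixed x, y, z axes, in that order (R = Rz(yaw) Ry(pitch) Rx(roll)).
In Python, from cell import read_state, get_image, finish_job, recognise, outline_of, grip_depth gives the robot as it stands. The module is installed in compiled form; this text tells all that it offers.
- The arm moves only by the tool send_rows, never from a script. Its argument "rows" is a list of rows, each a list of 5 numbers: the gripper command: -1 is shut, 1 is fully open, values between are in proportion, then the shift along the tool's x, y, z in m, then the turn about the tool's z in rad. In form: [[claw, tx, ty, tz, roll], ...]. A call has 1 to 12 rows; each row shifts and turns the pose as measured when the row begins, along the tool's axes as they then stand; what a row does not reach is not made up. A row lasts 1/12 s, in which the tool goes at most 41.7 mm and 7.16 degrees, less where a joint would pass 70% of its speed; a pose out of reach is approached as far as the arm can. A call with a gripper value outside its range is refused whole. The fingers move at their own pace and stop on an object; the grip force is fixed at half the most. Time passes only in rows, so rows that do not move let the fingers close. It gives the time, the measured TCP pose, the force and the opening at its end, in the units of the state.
- read_state(): the state, without advancing time (a new reading comes with each control period).
- get_image(name): name is "scene" or "top"; returns a dict with "image" (480x640x3 uint8, blue, green, red), "z_map" (480x640 float32, mm along the optical axis (not along the pixel's ray), 0 where there is no reading), "K" (3x3 intrinsics, pixels), "dist" ([k1, k2, p1, p2, k3] as OpenCV has them; the pictures are not rectified), "R" (3x3) and "t" (3): a world point X has camera coordinates R X + t. Camera axes: x right, y down, z forward; pixel columns grow to the right and rows downward; lengths in mm; the calibration is good to about 2 mm. A picture is of the moment at which its call begins.
- finish_job(): hands the job in, once; it reports no verdict.
Trained networks look in a picture, given as the dict that the camera call returned (one of the last four; its "shot" number tells which), for a name from the list of things; names that differ only in an ending like _2 or _b are one class to them, and where a whole thing is asked for, a point or a joint stands for the part that bears it (a point fixed in the world has none). Each returns a list of dicts, best first, with "score" (0 to 1); they miss things now and then, are a little off and sometimes report something else, mostly with a low value. They report only what shows in the picture. A call takes as long as a camera call. They do not tell look-alikes from the thing itself.
- recognise(picture, query): "box" ([left, top, right, bottom] in pixels, round what is visible of it).
- outline_of(picture, query): "mask" (480x640 bool, what is visible of it) and "box" ([left, top, right, bottom] in pixels, round what is visible of it).
The state is a dict: "clock": time; "qpos": joint angles; "qd": joint speeds; "tau": joint torques, N m; "eef_pos": TCP position; "tool_rot": TCP orientation; "force": force on the tool from outside, world axes, zero at the start; "torque": the same for the moment, N m; "width": finger opening in mm.
Only numpy, scipy, OpenCV 4.12 (cv2) and the standard library are available. Lean on these libraries where they do the work, as an engineer would, in place of code of your own. Each camera call takes 0.05 s, during which the arm holds its last target.

## Working session

There is one attempt and no reset: what is moved stays moved. The work goes in short steps, Python scripts to look and compute and a tool call to move; the robot and the scene stay as the last step left them, time stands still between calls to the robot, and variables do not carry over. Pictures are saved under pics/ and viewed, and the job is handed in when it is done.

Besides the shell and the picture viewer there is one more tool, called as a command line: name --pt "numbers of a row" for each row, then --argument value for the rest. send_rows: Moves the arm, as the interface text tells. Its arguments: {"type":"object","properties":{"rows":{"type":"array"}},"required":["rows"]}

```bash
mkdir -p pics
cat > h.py <<'E'
import numpy as np, cv2
from cell import *
def pts(p,mask):
    v,u=np.nonzero(mask&(p["z_map"]>0)); z=p["z_map"][v,u]
    n=cv2.undistortPoints(np.stack([u,v],1).astype(np.float32).reshape(-1,1,2),np.array(p["K"]),np.array(p["dist"])).reshape(-1,2)
    c=np.c_[n*z[:,None],z]
    return (c-np.array(p["t"]))@np.array(p["R"])
E
python3 - <<'E'
from h import *
s=read_state();print({k:np.round(v,3) for k,v in s.items()},grip_depth)
for n in ["scene","top"]:
    p=get_image(n);cv2.imwrite(f"pics/{n}0.png",p["image"])
    print(n,"cam pos",-np.array(p["R"]).T@p["t"])
    for q in ["thermometer","mark","mat"]:
        try:
            for o in outline_of(p,q):
                P=pts(p,o["mask"]); print(q,round(o["score"],2),np.round(o["box"]),np.median(P,0).round(),np.percentile(P,2,0).round(),np.percentile(P,98,0).round())
        except Exception as e: print(q,e)
E
```

```text
{'clock': np.float64(0.0), 'qpos': array([ 1.122,  0.629,  0.038,  1.518, -0.027,  0.996, -0.02 ]), 'qd': array([-0.001,  0.002, -0.   ,  0.002, -0.   ,  0.001,  0.001]), 'tau': array([-0.0000e+00, -5.6340e+01,  1.2260e+00, -1.9344e+01,  1.1000e-02,
        1.1000e-02, -0.0000e+00]), 'eef_pos': array([ 242.553, -602.363,  230.374]), 'tool_rot': array([-3.14 ,  0.   ,  0.383]), 'force': array([-0.072,  0.19 , -0.245]), 'torque': array([ 0.042, -0.01 , -0.045]), 'width': np.float64(85.378)} 18.700000000000003
scene cam pos [1197.74619027  -20.25206387  625.67936232]
thermometer 0.62 [435. 243. 492. 303.] [692. 410.  30.] [618. 392.   3.] [758. 434.  36.]
thermometer 0.6 [262. 215. 325. 263.] [510. 109.  32.] [461.  50.   6.] [544. 184.  37.]
mark 0.58 [342. 227. 403. 325.] [698. 210.   6.] [655. 171.  -0.] [732. 269. 174.]
mat 0.7 [230. 212. 344. 278.] [506.  78.   1.] [412.  -9.  -2.] [564. 207.   4.]
top cam pos [ 358.54900076  138.77306636 1306.9834089 ]
thermometer 0.79 [191. 153. 214. 225.] [675. 414.  33.] [609. 391.  11.] [751. 436.  39.]
thermometer 0.74 [299. 252. 366. 295.] [495. 114.  36.] [454.  54.  21.] [536. 180.  42.]
mark 0.75 [270. 159. 310. 206.] [688. 216.   7.] [653. 172.   1.] [729. 268. 176.]
mat 0.62 [282. 240. 395. 320.] [479.  96.   3.] [411.  -8.  -2.] [559. 208.   9.]
```

View pics/scene0.png

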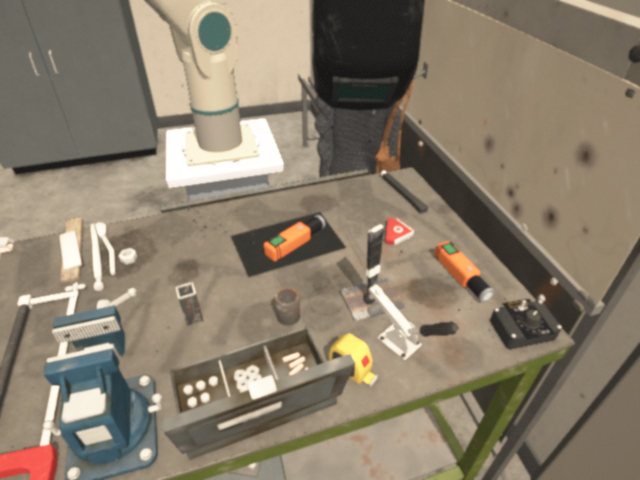

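View pics/top0.png

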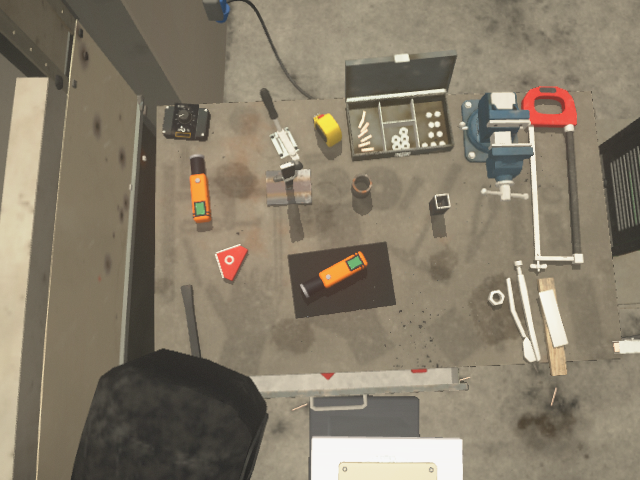

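The target is the thermometer on the mat (top view ~(335,273)), with its lens at the lower left ~(308,288). The workpiece is at ~(290,180), and the look-alike is at ~(200,190). Next I need the exact poses.

Run:
```python
from h import *
s=read_state()
for n in ["top","scene"]:
    p=get_image(n)
    o=[o for o in outline_of(p,"thermometer") if np.median(pts(p,o["mask"])[:,0])<600][0]
    P=pts(p,o["mask"]); P=P[P[:,2]>20]
    H=P[P[:,2]>15][:,:2].astype(np.float32)
    print(n,"minrect",cv2.minAreaRect(H), "ztop",np.percentile(P[:,2],[10,50,90]).round(1))
    # mask footprint on plane z=17..34
    full=np.ones((480,640),bool); A=pts(p,full)
    B=A[(abs(A[:,0]-692)<60)&(abs(A[:,1]-218)<70)]
    for lo,hi in[(3,25),(25,60),(60,76),(76,94),(94,130),(130,170),(170,185)]:
        C=B[(B[:,2]>lo)&(B[:,2]<hi)]
        if len(C)>3: print(lo,hi,len(C),C.mean(0).round(1),np.percentile(C,3,0).round(),np.percentile(C,97,0).round(), cv2.minAreaRect(C[:,:2].astype(np.float32)))
    # bounding of mat, contour of mask
    m=outline_of(p,"mat")[0]; M=pts(p,m["mask"]); M=M[abs(M[:,2])<10]
    print("mat",cv2.minAreaRect(M[:,:2].astype(np.float32)))
    x0,y0,x1,y1=(230,120,400,330) if n=="top" else (230,190,420,340)
    cv2.imwrite(f"pics/{n}1.png",cv2.resize(p["image"][y0:y1,x0:x1],None,fx=4 if n=="scene" else 2.8,fy=4 if n=="scene" else 2.8,interpolation=cv2.INTER_CUBIC)[:600,:800])
```

```text
top minrect ((493.828369140625, 117.96068572998047), (36.60681915283203, 150.27236938476562), 29.143049240112305) ztop [30.3 36.1 40.2]
3 25 1499 [687.4 219.3   6.6] [640. 159.   3.] [738. 277.  12.] ((692.5423583984375, 218.50315856933594), (120.41934204101562, 138.92283630371094), 0.7680108547210693)
25 60 82 [708.8 204.7  49.9] [685. 188.  26.] [733. 223.  60.] ((708.1862182617188, 205.5866241455078), (15.567359924316406, 58.11796188354492), 61.052425384521484)
60 76 40 [715.  208.3  66.9] [686. 193.  60.] [751. 222.  76.] ((717.2916259765625, 206.96176147460938), (27.590612411499023, 67.55746459960938), 85.5198974609375)
76 94 104 [725.  208.1  84.5] [684. 196.  77.] [749. 224.  93.] ((716.2522583007812, 210.2895965576172), (26.775774002075195, 68.52702331542969), 80.41788482666016)
94 130 61 [689.  214.1 112.7] [685. 202.  95.] [694. 225. 129.] ((689.1542358398438, 213.5994415283203), (2.8043155670166016, 26.202655792236328), 20.06943702697754)
130 170 78 [689.5 212.8 149.9] [685. 200. 132.] [695. 226. 168.] ((689.5719604492188, 212.94480895996094), (4.1507415771484375, 28.71078
[... 1003 characters left out ...]
.4522094726562, 208.62796020507812), (24.40116310119629, 63.691654205322266), 74.45049285888672)
94 130 197 [698.  213.5 112.2] [693. 202.  95.] [702. 227. 128.] ((697.4666748046875, 215.0785675048828), (8.323528289794922, 29.34955406188965), 8.58342456817627)
130 170 272 [698.6 211.5 150.3] [694. 199. 131.] [703. 227. 169.] ((696.340087890625, 213.4126434326172), (9.520737648010254, 30.468563079833984), 15.07869815826416)
170 185 98 [695.1 212.6 173.8] [687. 200. 170.] [703. 226. 176.] ((694.3331909179688, 213.46395874023438), (11.783145904541016, 30.66897964477539), 16.255043029785156)
mat ((484.55743408203125, 100.68169403076172), (146.88082885742188, 221.4800567626953), 8.54502010345459)
```

View pics/top1.png

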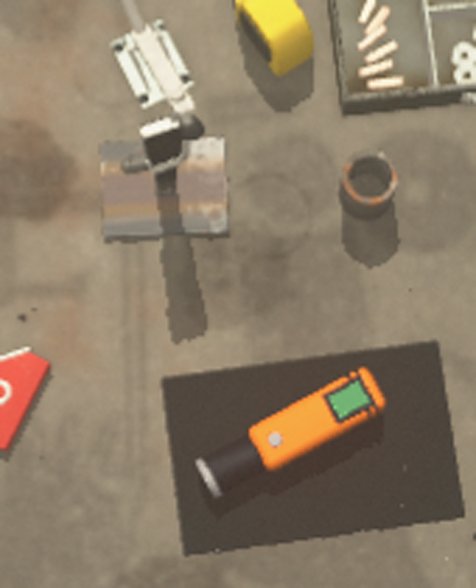

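View pics/scene1.png

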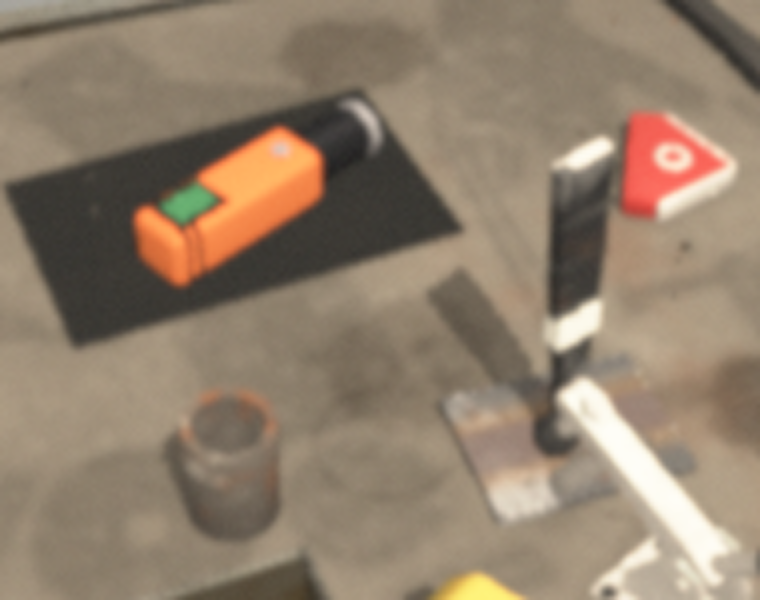

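Poses agree between the two cameras:
- **Thermometer:** origin ≈ (495.5, 118), lens heading ≈ 119°.
- **Bar:** ≈ (693.5, 213), its face normal ≈ 16°.

I'll write a planner helper and move above the thermometer.

```bash
cat > plan.py <<'E'
import sys
from h import *
def plan(x,y,z,yawdeg,claw,step=38,ang=6.8):
    s=read_state(); p=np.array(s["eef_pos"],float); r=s["tool_rot"]; yaw=r[2]
    print("clock %.2f"%s["clock"],"eef",p.round(1),"rpy",np.round(np.degrees(r),1),"F",np.round(s["force"],1),"w",round(float(s["width"]),1), "q",np.round(s["qpos"],2))
    rows=[]; T=np.array([x,y,z],float); ty=np.radians(yawdeg)
    d=T-p; dy=(ty-yaw+np.pi)%(2*np.pi)-np.pi
    n=int(max(np.ceil(np.linalg.norm(d)/step),np.ceil(abs(np.degrees(dy))/ang),1))
    for i in range(n):
        w=d/n; c,sn=np.cos(yaw),np.sin(yaw)
        rows.append([claw]+[round(float(v)/1000,3 if n>1 else 4) for v in (w[0]*c+w[1]*sn, w[0]*sn-w[1]*c, -w[2])]+[round(float(-dy/n),3)])
        yaw+=dy/n
    print(n); print(str(rows).replace(" ",""))
if __name__=="__main__": plan(*map(float,sys.argv[1:]))
E
python3 plan.py 495.5 118 200 119.3 1
```

```text
clock 0.70 eef [ 242.8 -602.9  231.3] rpy [180.   -0.   21.9] F [ 0.1 -0.5 -0.3] w 85.5 q [ 1.12  0.63  0.04  1.52 -0.03  1.   -0.02]
21
[[1.0,0.024,-0.027,0.001,-0.081],[1.0,0.026,-0.025,0.001,-0.081],[1.0,0.028,-0.023,0.001,-0.081],[1.0,0.03,-0.021,0.001,-0.081],[1.0,0.031,-0.018,0.001,-0.081],[1.0,0.033,-0.016,0.001,-0.081],[1.0,0.034,-0.013,0.001,-0.081],[1.0,0.035,-0.01,0.001,-0.081],[1.0,0.036,-0.007,0.001,-0.081],[1.0,0.036,-0.004,0.001,-0.081],[1.0,0.036,-0.002,0.001,-0.081],[1.0,0.036,0.001,0.001,-0.081],[1.0,0.036,0.004,0.001,-0.081],[1.0,0.036,0.007,0.001,-0.081],[1.0,0.035,0.01,0.001,-0.081],[1.0,0.034,0.013,0.001,-0.081],[1.0,0.033,0.016,0.001,-0.081],[1.0,0.031,0.018,0.001,-0.081],[1.0,0.03,0.021,0.001,-0.081],[1.0,0.028,0.023,0.001,-0.081],[1.0,0.026,0.025,0.001,-0.081]]
```

send_rows --pt "1 0.024 -0.027 0.001 -0.081" --pt "1 0.026 -0.025 0.001 -0.081" --pt "1 0.028 -0.023 0.001 -0.081" --pt "1 0.03 -0.021 0.001 -0.081" --pt "1 0.031 -0.018 0.001 -0.081" --pt "1 0.033 -0.016 0.001 -0.081" --pt "1 0.034 -0.013 0.001 -0.081" --pt "1 0.035 -0.01 0.001 -0.081" --pt "1 0.036 -0.007 0.001 -0.081" --pt "1 0.036 -0.004 0.001 -0.081" --pt "1 0.036 -0.002 0.001 -0.081" --pt "1 0.036 0.001 0.001 -0.081"

```text
clock: 1.7
eef_pos: [382.3, -184.3, 216.6]
tool_rot: [3.136, 0.014, 1.384]
force: [0.6, 0.9, -0.4]
width: 85.5
```

```bash
python3 plan.py 495.5 118 200 119.3 1
```

```text
clock 1.70 eef [ 382.3 -184.3  216.6] rpy [179.7   0.8  79.3] F [ 0.6  0.9 -0.4] w 85.5 q [ 0.58  0.34 -0.27  2.13  0.16  0.68  0.01]
9
[[1.0,0.035,0.006,0.002,-0.078],[1.0,0.035,0.009,0.002,-0.078],[1.0,0.034,0.012,0.002,-0.078],[1.0,0.033,0.014,0.002,-0.078],[1.0,0.032,0.017,0.002,-0.078],[1.0,0.03,0.019,0.002,-0.078],[1.0,0.029,0.021,0.002,-0.078],[1.0,0.027,0.024,0.002,-0.078],[1.0,0.025,0.026,0.002,-0.078]]
```

send_rows --pt "1 0.035 0.006 0.002 -0.078" --pt "1 0.035 0.009 0.002 -0.078" --pt "1 0.034 0.012 0.002 -0.078" --pt "1 0.033 0.014 0.002 -0.078" --pt "1 0.032 0.017 0.002 -0.078" --pt "1 0.03 0.019 0.002 -0.078" --pt "1 0.029 0.021 0.002 -0.078" --pt "1 0.027 0.024 0.002 -0.078" --pt "1 0.025 0.026 0.002 -0.078"

```text
clock: 2.45
eef_pos: [496.8, 134.4, 196.8]
tool_rot: [3.141, 0.022, 2.119]
force: [0.3, -0.2, 0.9]
width: 85.2
```

```bash
python3 plan.py 495.5 118 70 119.3 1 30
```

```text
clock 2.45 eef [496.8 134.4 196.8] rpy [179.9   1.2 121.4] F [ 0.3 -0.2  0.9] w 85.2 q [-0.01  0.51 -0.47  1.93  0.35  0.78 -0.13]
5
[[1.0,-0.003,-0.002,0.025,0.007],[1.0,-0.003,-0.002,0.025,0.007],[1.0,-0.003,-0.002,0.025,0.007],[1.0,-0.003,-0.002,0.025,0.007],[1.0,-0.003,-0.002,0.025,0.007]]
```

send_rows --pt "1 -0.007 -0.004 0.02 0.018" --pt "1 -0.006 -0.004 0.025 0.018" --pt "1 -0.003 -0.002 0.025 0" --pt "1 0 0 0.025 0" --pt "1 0 0 0.025 0" --pt "1 0 0 0 0" --pt "1 0 0 0 0" --pt "1 0 0 0 0"

```text
clock: 3.12
eef_pos: [505.9, 129.7, 75.8]
tool_rot: [3.122, 0.017, 2.101]
force: [0.1, -0.7, -0.3]
width: 85.1
```

```bash
python3 plan.py 495.5 118 9 119.3 1 15
python3 - <<'E'
from h import *
p=get_image("top");x=p["image"][200:340,250:450];cv2.imwrite("pics/t2.png",cv2.resize(x,None,fx=4,fy=4))
p=get_image("scene");x=p["image"][120:300,200:440];cv2.imwrite("pics/s2.png",cv2.resize(x,None,fx=3,fy=3))
E
```

```text
clock 3.12 eef [505.9 129.7  75.8] rpy [178.9   1.  120.4] F [ 0.1 -0.7 -0.3] w 85.1 q [-0.09  0.7  -0.33  2.02  0.5   0.48 -0.27]
5
[[1.0,-0.001,-0.003,0.013,0.004],[1.0,-0.001,-0.003,0.013,0.004],[1.0,-0.001,-0.003,0.013,0.004],[1.0,-0.001,-0.003,0.013,0.004],[1.0,-0.001,-0.003,0.013,0.004]]
```

View pics/s2.png

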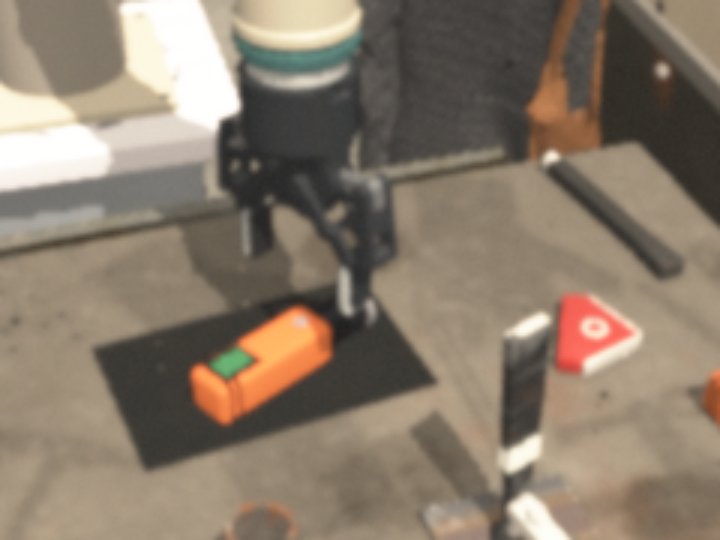

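The gripper is above the mat, about 15 mm off the planned point. The sideways correction comes first, before going down.

send_rows --pt "1 -0.003 -0.008 0.003 0.01" --pt "1 -0.002 -0.007 0.003 0.01" --pt "1 0 0 0 0" --pt "1 0 0 0 0"

```text
clock: 3.55
eef_pos: [497.6, 116.9, 73.7]
tool_rot: [3.113, 0.019, 2.077]
force: [0.6, 0.5, 0.1]
width: 85.7
```

```bash
python3 plan.py 495.5 118 45 119.3 1 12
```

```text
clock 3.55 eef [497.6 116.9  73.7] rpy [178.4   1.1 119. ] F [0.6 0.5 0.1] w 85.7 q [-0.09  0.69 -0.31  2.06  0.51  0.44 -0.28]
3
[[1.0,0.001,-0.0,0.01,-0.002],[1.0,0.001,-0.0,0.01,-0.002],[1.0,0.001,-0.0,0.01,-0.002]]
```

send_rows --pt "1 0.002 -0.001 0.014 -0.004" --pt "1 0 -0.001 0.014 0" --pt "1 0 0 0.014 0" --pt "1 0 0 0.012 0" --pt "1 0 0 0 0"

```text
clock: 3.97
eef_pos: [499.2, 117.2, 20.6]
tool_rot: [3.107, 0.021, 2.079]
force: [0.8, 0.3, 0.4]
width: 85.5
```

```bash
python3 plan.py 495.5 118 9 119.3 1 12
```

```text
clock 3.97 eef [499.2 117.2  20.6] rpy [178.    1.2 119.1] F [0.8 0.3 0.4] w 85.5 q [-0.15  0.78 -0.21  2.08  0.58  0.3  -0.35]
2
[[1.0,0.001,-0.001,0.006,-0.002],[1.0,0.001,-0.001,0.006,-0.002]]
```

send_rows --pt "1 0.002 -0.003 0.006 -0.002" --pt "1 0 -0.001 0.005 0" --pt "1 0 0 0 0"

```text
clock: 4.22
eef_pos: [495.4, 117.3, 9.5]
tool_rot: [3.105, 0.021, 2.081]
force: [-0.1, -0.4, 0.8]
width: 85.6
```

```bash
python3 plan.py 495.5 118 9 119.3 1 12
python3 - <<'E'
from h import *
p=get_image("scene");x=p["image"][120:300,200:440];cv2.imwrite("pics/s3.png",cv2.resize(x,None,fx=3,fy=3))
E
```

```text
clock 4.22 eef [495.4 117.3   9.5] rpy [177.9   1.2 119.2] F [-0.1 -0.4  0.8] w 85.6 q [-0.17  0.8  -0.19  2.09  0.61  0.27 -0.38]
1
[[1.0,0.0005,0.0004,0.0005,-0.001]]
```

View pics/s3.png

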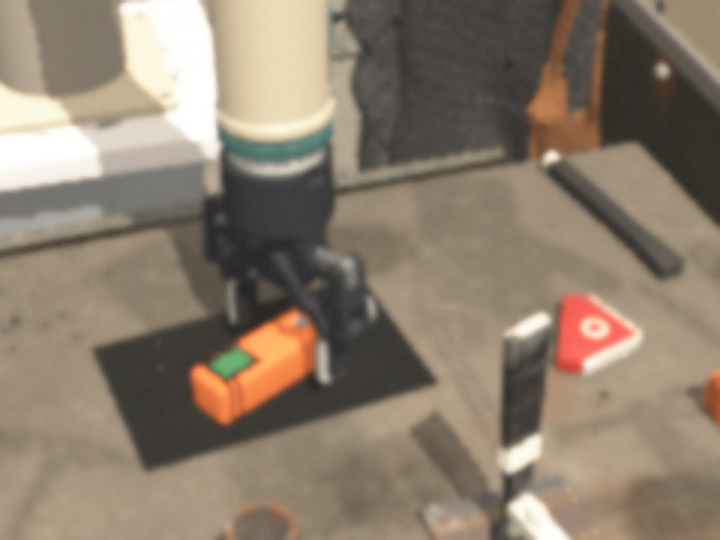

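The fingers straddle the body near its middle. Joint 6 is close to its lower limit (0.27 against 0.23), so I go no lower. Closing now.

send_rows --pt "-1 0 0 0 0" --pt "-1 0 0 0 0" --pt "-1 0 0 0 0" --pt "-1 0 0 0 0" --pt "-1 0 0 0 0" --pt "-1 0 0 0 0" --pt "-1 0 0 0 0" --pt "-1 0 0 0 0"

```text
clock: 4.93
eef_pos: [496.0, 117.3, 11.8]
tool_rot: [3.103, 0.022, 2.08]
force: [0.4, 0.5, -2.5]
width: 34.9
```

```bash
python3 plan.py 495.5 118 80 119.3 -1 12
```

```text
clock 4.93 eef [496.  117.3  11.8] rpy [177.8   1.3 119.2] F [ 0.4  0.5 -2.5] w 34.9 q [-0.16  0.79 -0.2   2.09  0.61  0.27 -0.38]
6
[[-1.0,0.0,-0.0,-0.011,-0.0],[-1.0,0.0,-0.0,-0.011,-0.0],[-1.0,0.0,-0.0,-0.011,-0.0],[-1.0,0.0,-0.0,-0.011,-0.0],[-1.0,0.0,-0.0,-0.011,-0.0],[-1.0,0.0,-0.0,-0.011,-0.0]]
```

send_rows --pt "-1 0 0 -0.01 0" --pt "-1 0 0 -0.015 0" --pt "-1 0 0 -0.015 0" --pt "-1 0 0 -0.015 0" --pt "-1 0 0 -0.012 0" --pt "-1 0 0 0 0"

```text
clock: 5.43
eef_pos: [491.0, 116.9, 82.3]
tool_rot: [3.108, 0.022, 2.081]
force: [-0.5, 0.3, -3.3]
width: 35.4
```

```bash
python3 plan.py 505 150 80 18 -1 12 5
python3 - <<'E'
from h import *
p=get_image("scene");x=p["image"][120:300,200:440];cv2.imwrite("pics/s4.png",cv2.resize(x,None,fx=3,fy=3))
E
```

```text
clock 5.43 eef [491.  116.9  82.3] rpy [178.1   1.2 119.3] F [-0.5  0.3 -3.3] w 35.4 q [-0.07  0.67 -0.33  2.08  0.53  0.44 -0.31]
21
[[-1.0,0.001,0.001,0.0,0.084],[-1.0,0.001,0.001,0.0,0.084],[-1.0,0.001,0.001,0.0,0.084],[-1.0,0.001,0.001,0.0,0.084],[-1.0,0.001,0.001,0.0,0.084],[-1.0,0.002,0.001,0.0,0.084],[-1.0,0.002,0.001,0.0,0.084],[-1.0,0.002,0.001,0.0,0.084],[-1.0,0.002,0.0,0.0,0.084],[-1.0,0.002,0.0,0.0,0.084],[-1.0,0.002,0.0,0.0,0.084],[-1.0,0.002,-0.0,0.0,0.084],[-1.0,0.002,-0.0,0.0,0.084],[-1.0,0.002,-0.0,0.0,0.084],[-1.0,0.002,-0.0,0.0,0.084],[-1.0,0.002,-0.001,0.0,0.084],[-1.0,0.002,-0.001,0.0,0.084],[-1.0,0.001,-0.001,0.0,0.084],[-1.0,0.001,-0.001,0.0,0.084],[-1.0,0.001,-0.001,0.0,0.084],[-1.0,0.001,-0.001,0.0,0.084]]
```

View pics/s4.png

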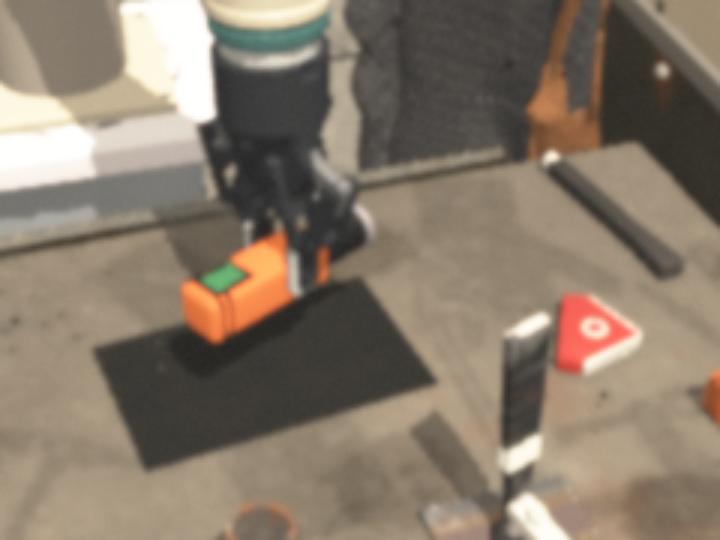

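Lifted and held level. Now I swing the lens toward the bar at a safe stand-off.

send_rows --pt "-1 0.001 0.001 0 0.06" --pt "-1 0.001 0.001 0 0.084" --pt "-1 0.001 0.001 0 0.09" --pt "-1 0.001 0.001 0 0.09" --pt "-1 0.001 0.001 0 0.09" --pt "-1 0.002 0.001 0 0.09" --pt "-1 0.002 0.001 0 0.09" --pt "-1 0.002 0.001 0 0.09" --pt "-1 0.002 0 0 0.09" --pt "-1 0.002 0 0 0.09" --pt "-1 0.002 0 0 0.09" --pt "-1 0.002 0 0 0.09"

```text
clock: 6.48
eef_pos: [494.2, 133.2, 74.3]
tool_rot: [3.115, -0.007, 0.987]
force: [0.0, 1.1, -2.6]
width: 34.9
```

```bash
python3 plan.py 500 154 79 18 -1 12 5
```

```text
clock 6.48 eef [494.2 133.2  74.3] rpy [178.5  -0.4  56.5] F [ 0.   1.1 -2.6] w 34.9 q [-0.3   0.67 -0.05  2.05  0.13  0.4  -1.04]
8
[[-1.0,0.003,-0.001,-0.001,0.084],[-1.0,0.002,-0.001,-0.001,0.084],[-1.0,0.002,-0.001,-0.001,0.084],[-1.0,0.002,-0.001,-0.001,0.084],[-1.0,0.002,-0.002,-0.001,0.084],[-1.0,0.002,-0.002,-0.001,0.084],[-1.0,0.002,-0.002,-0.001,0.084],[-1.0,0.002,-0.002,-0.001,0.084]]
```

send_rows --pt "-1 0.003 -0.001 -0.001 0.084" --pt "-1 0.002 -0.001 -0.001 0.084" --pt "-1 0.002 -0.001 -0.001 0.084" --pt "-1 0.002 -0.001 -0.001 0.084" --pt "-1 0.002 -0.002 -0.001 0.084" --pt "-1 0.002 -0.002 -0.001 0.084" --pt "-1 0.002 -0.002 -0.001 0.06" --pt "-1 0 0 0 0.02" --pt "-1 0 0 0 0"

```text
clock: 7.23
eef_pos: [494.2, 150.5, 74.6]
tool_rot: [3.12, -0.009, 0.373]
force: [-0.1, -0.4, -2.5]
width: 35.2
```

```bash
cat > meas.py <<'E'
from h import *
import sys
s=read_state();e=np.array(s["eef_pos"]);print("clock",s["clock"],"eef",e.round(1),"rpy",np.degrees(s["tool_rot"]).round(1),"F",np.round(s["force"],1),"w",round(float(s["width"]),1),"q",np.round(s["qpos"],2))
for n in["scene","top"]:
    p=get_image(n)
    img=p["image"]; hsv=cv2.cvtColor(img,cv2.COLOR_BGR2HSV)
    A=pts(p,np.ones((480,640),bool)); 
    # grid mask
    org=(hsv[...,0]>5)&(hsv[...,0]<18)&(hsv[...,1]>170)&(hsv[...,2]>120)
    P=pts(p,org); P=P[(np.linalg.norm(P[:,:2]-e[:2],axis=1)<110)&(P[:,2]>20)]
    if len(P)>20:
        print(n,"orange",len(P),cv2.minAreaRect(P[:,:2].astype(np.float32)),"z",np.percentile(P[:,2],[2,50,98]).round(1))
    for o in outline_of(p,"thermometer"):
        P=pts(p,o["mask"])
        if np.median(P[:,0])<610 and np.median(P[:,1])<330:
            P=P[(P[:,2]>30)]; print(n,"thermo",round(o["score"],2),o["box"],cv2.minAreaRect(P[:,:2].astype(np.float32)),"z",np.percentile(P[:,2],[2,50,98]).round(1))
    B=A[(abs(A[:,0]-693)<20)&(abs(A[:,1]-214)<30)&(A[:,2]>100)&(A[:,2]<185)]
    print(n,"bar",B.mean(0).round(1),cv2.minAreaRect(B[:,:2].astype(np.float32)))
    x=img[120:340,200:440] if n=="scene" else img[130:330,230:410]
    cv2.imwrite(f"pics/{sys.argv[1]}_{n}.png",cv2.resize(x,None,fx=2.7,fy=2.7,interpolation=cv2.INTER_CUBIC))
E
python3 meas.py a; python3 plan.py 500 154 79 16 -1 12 5
```

```text
clock 7.2333 eef [494.2 150.5  74.6] rpy [178.8  -0.5  21.4] F [-0.1 -0.4 -2.5] w 35.2 q [-0.44  0.68  0.11  2.03 -0.12  0.42 -1.45]
scene orange 127 ((483.63330078125, 146.2902069091797), (95.38682556152344, 37.71510696411133), 21.156368255615234) z [70.  81.7 97.7]
scene thermo 0.83 [284.2, 197.5, 339.0, 236.3] ((503.779541015625, 138.51492309570312), (147.5679168701172, 66.79951477050781), 24.722074508666992) z [ 68.6  93.9 102.2]
scene bar [697.7 212.3 143.7] ((694.2863159179688, 212.956298828125), (12.38067626953125, 30.79861068725586), 21.591703414916992)
top bar [690.6 213.3 150.8] ((692.540283203125, 213.59649658203125), (9.840418815612793, 28.99740982055664), 21.24163818359375)
clock 7.43 eef [494.5 150.3  75. ] rpy [178.8  -0.5  21.4] F [-0.4  0.3 -3.6] w 34.9 q [-0.44  0.68  0.11  2.03 -0.11  0.42 -1.45]
2
[[-1.0,0.003,-0.001,-0.002,0.047],[-1.0,0.003,-0.001,-0.002,0.047]]
```

View pics/a_scene.png

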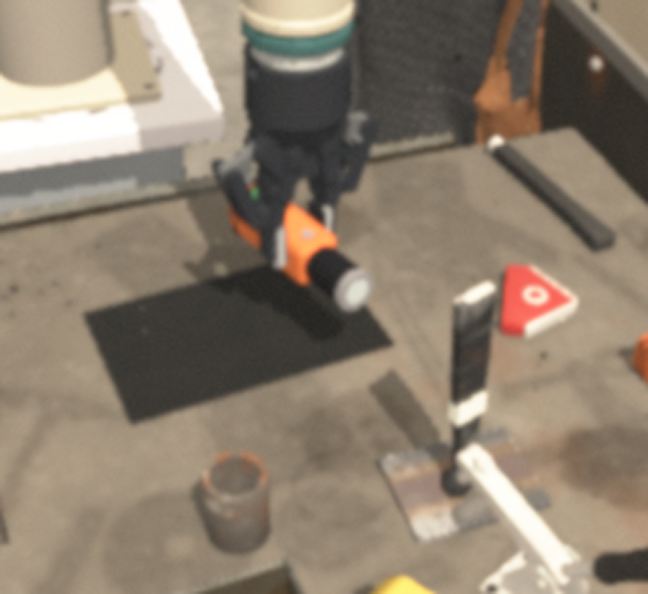

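View pics/a_top.png

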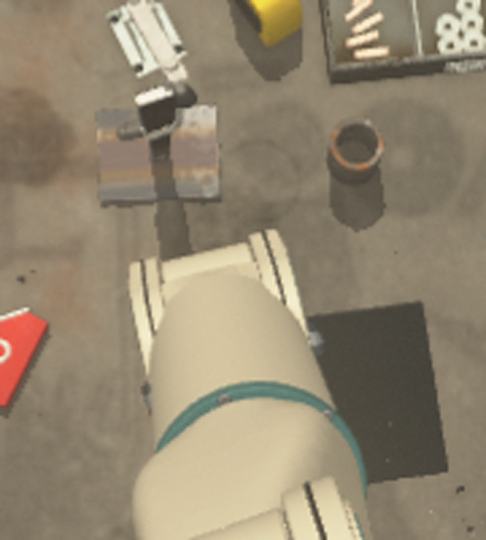

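The lens disc shows at about (330, 227) in the scene picture. I'll measure it directly, and the band at about (373, 272).

```bash
cat > lens.py <<'E'
from h import *
import sys
u,v=float(sys.argv[1]),float(sys.argv[2])
s=read_state();e=np.array(s["eef_pos"]);yaw=s["tool_rot"][2]
p=get_image("scene"); img=p["image"]
K=np.array(p["K"]);D=np.array(p["dist"]);R=np.array(p["R"]);t=np.array(p["t"])
g=cv2.cvtColor(img,cv2.COLOR_BGR2GRAY)
m=np.zeros((480,640),bool);yy,xx=np.mgrid[:480,:640]
m=(np.hypot(xx-u,yy-v)<9)&(g>120)&(cv2.cvtColor(img,cv2.COLOR_BGR2HSV)[...,1]<60)
P=pts(p,m); ok=P[:,2]>40;P=P[ok]; print("lens px",len(P),P.mean(0).round(1),np.median(P,0).round(1),P.min(0).round(),P.max(0).round())
hid=P.mean(0)-e; a=np.array([np.cos(yaw),np.sin(yaw)]); print("rel tcp: along",(hid[:2]@a).round(1),"lateral",(hid[:2]@[-a[1],a[0]]).round(1),"dz",hid[2].round(1), "expected 75,0,+8")
m=(abs(xx-373)<9)&(abs(yy-272)<9)&(g>150)
P=pts(p,m);P=P[(abs(P[:,0]-693)<25)];print("band",len(P),P.mean(0).round(1),P.min(0).round(1),P.max(0).round(1))
# predicted projections
c=lambda X:cv2.projectPoints(np.array([X],float),cv2.Rodrigues(R)[0],t,K,D)[0].ravel().round(1)
L=np.r_[e[:2]+75*a,e[2]+8.2]; print("pred lens px",c(L),L.round(1),"mark px",c([693.5,213.3,85]))
x=img[int(v)-40:int(v)+60,int(u)-50:int(u)+75].copy(); cv2.imwrite("pics/"+sys.argv[3]+".png",cv2.resize(x,None,fx=6,fy=6,interpolation=cv2.INTER_CUBIC))
E
python3 lens.py 330.4 227.4 l1
```

```text
lens px 163 [564.3 177.   87.2] [564.5 176.8  88.1] [549. 163.  69.] [572. 191. 101.]
rel tcp: along 74.7 lateral -0.6 dz 12.2 expected 75,0,+8
band 116 [697.6 214.8  81.9] [691.5 203.3  68.4] [703.1 229.7  93.2]
pred lens px [331.2 228.2] [564.3 177.7  83.2] mark px [371.2 268.5]
```

View pics/l1.png

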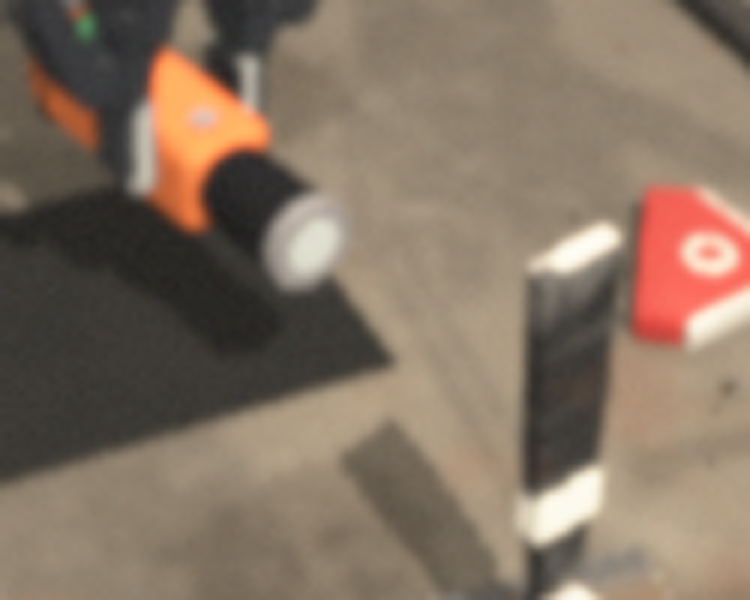

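The measured lens position matches the kinematics: 74.7 mm ahead and 0.6 mm to the side. The aim pose has the origin at (505, 156) and yaw 17°, which puts the lens about 122 mm from the bar axis.

```bash
python3 plan.py 505.1 155.7 75.5 17 -1 5 2
```

```text
clock 7.48 eef [494.6 150.3  75.1] rpy [178.8  -0.6  21.4] F [ 0.8  0.1 -2.5] w 35.1 q [-0.44  0.68  0.11  2.03 -0.12  0.42 -1.45]
3
[[-1.0,0.004,-0.0,-0.0,0.025],[-1.0,0.004,-0.0,-0.0,0.025],[-1.0,0.004,-0.001,-0.0,0.025]]
```

send_rows --pt "-1 0.004 -0.0 0 0.025" --pt "-1 0.004 -0.0 0 0.025" --pt "-1 0.003 -0.001 0 0.023" --pt "-1 0 0 0 0" --pt "-1 0 0 0 0" --pt "-1 0 0 0 0"

```text
clock: 7.98
eef_pos: [506.6, 155.1, 75.3]
tool_rot: [3.122, -0.012, 0.292]
force: [-0.7, 0.2, -2.9]
width: 34.8
```

```bash
python3 plan.py 505.1 155.7 75.5 17 -1 5 2; python3 lens.py 335 230 l2
python3 - <<'E'
from h import *
p=get_image("scene");K=np.array(p["K"]);D=np.array(p["dist"]);R=np.array(p["R"]);t=np.array(p["t"])
for X in([698.5,214.8,85],[698.5,214.8,94],[698.5,214.8,76],[692.5,213,179]):print(X,cv2.projectPoints(np.array([X],float),cv2.Rodrigues(R)[0],t,K,D)[0].ravel().round(1))
E
```

```text
clock 7.98 eef [506.6 155.1  75.3] rpy [178.9  -0.7  16.7] F [-0.7  0.2 -2.9] w 34.8 q [-0.45  0.69  0.13  2.   -0.15  0.45 -1.5 ]
1
[[-1.0,-0.0012,-0.001,-0.0002,-0.005]]
lens px 155 [578.  177.   88.3] [578.2 177.1  89.2] [566. 164.  69.] [584. 191. 101.]
rel tcp: along 74.7 lateral 0.5 dz 13.0 expected 75,0,+8
band 117 [697.8 214.7  82. ] [691.9 203.3  69.1] [703.3 229.3  94.2]
pred lens px [332.8 232.5] [578.4 176.6  83.5] mark px [371.2 268.5]
[698.5, 214.8, 85] [373.  270.3]
[698.5, 214.8, 94] [373.4 266.6]
[698.5, 214.8, 76] [372.6 273.9]
[692.5, 213, 179] [375.3 227.1]
```

View pics/l2.png

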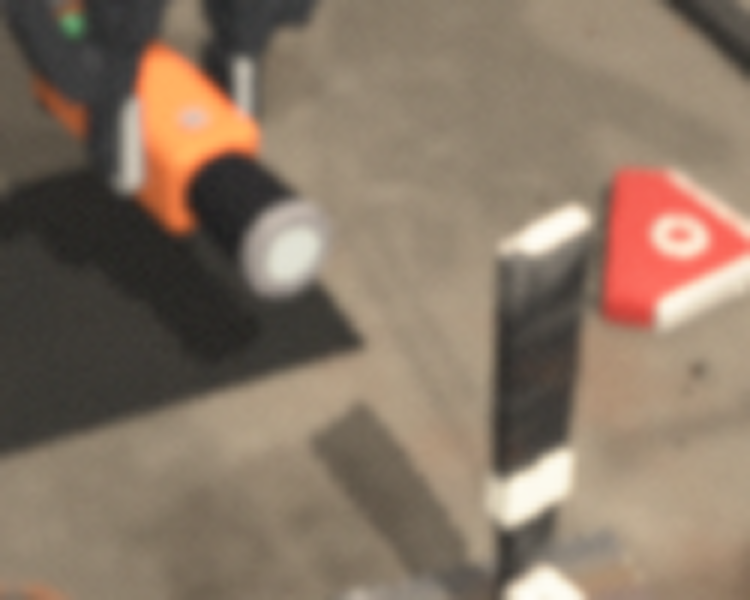

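By camera, the lens sits about 3 mm above the band centre and looks about 0.7° upward. Kinematics says about 1 mm. I'll trim down 2.5 mm with a slight yaw, then hold.

send_rows --pt "-1 0 0 0.0025 -0.01" --pt "-1 0 0 0 0" --pt "-1 0 0 0 0" --pt "-1 0 0 0 0" --pt "-1 0 0 0 0" --pt "-1 0 0 0 0"

```text
clock: 8.58
eef_pos: [505.6, 154.6, 72.4]
tool_rot: [3.122, -0.011, 0.303]
force: [-0.2, 0.3, -1.8]
width: 35.2
```

```bash
python3 plan.py 506 155.7 73 17.3 -1 5 2; python3 lens.py 334 231 l3|sed -n 1,2p
```

```text
clock 8.58 eef [505.6 154.6  72.4] rpy [178.9  -0.6  17.4] F [-0.2  0.3 -1.8] w 35.2 q [-0.45  0.7   0.13  2.   -0.14  0.44 -1.49]
1
[[-1.0,0.0007,-0.0009,-0.0006,0.001]]
lens px 165 [577.  176.7  85. ] [577.2 177.   85.6] [567. 162.  65.] [583. 192.  99.]
rel tcp: along 74.7 lateral -0.2 dz 12.6 expected 75,0,+8
```

Aimed: the lens is at (577, 177, 81–85), about 122 mm from the mark, and the sight line passes within 1 mm sideways. Holding about 3 s.

send_rows --pt "-1 0 0 0 0" --pt "-1 0 0 0 0" --pt "-1 0 0 0 0" --pt "-1 0 0 0 0" --pt "-1 0 0 0 0" --pt "-1 0 0 0 0" --pt "-1 0 0 0 0" --pt "-1 0 0 0 0" --pt "-1 0 0 0 0" --pt "-1 0 0 0 0" --pt "-1 0 0 0 0" --pt "-1 0 0 0 0"

```text
clock: 9.63
eef_pos: [505.8, 154.7, 72.6]
tool_rot: [3.122, -0.011, 0.303]
force: [0.5, 0.8, -3.1]
width: 35.3
```

send_rows --pt "-1 0 0 0 0" --pt "-1 0 0 0 0" --pt "-1 0 0 0 0" --pt "-1 0 0 0 0" --pt "-1 0 0 0 0" --pt "-1 0 0 0 0" --pt "-1 0 0 0 0" --pt "-1 0 0 0 0" --pt "-1 0 0 0 0" --pt "-1 0 0 0 0" --pt "-1 0 0 0 0" --pt "-1 0 0 0 0"

```text
clock: 10.63
eef_pos: [505.8, 154.6, 72.5]
tool_rot: [3.122, -0.011, 0.303]
force: [-0.3, 0.3, -2.7]
width: 34.7
```

send_rows --pt "-1 0 0 0 0" --pt "-1 0 0 0 0" --pt "-1 0 0 0 0" --pt "-1 0 0 0 0" --pt "-1 0 0 0 0" --pt "-1 0 0 0 0" --pt "-1 0 0 0 0" --pt "-1 0 0 0 0" --pt "-1 0 0 0 0" --pt "-1 0 0 0 0" --pt "-1 0 0 0 0" --pt "-1 0 0 0 0"

```text
clock: 11.63
eef_pos: [505.7, 154.6, 72.5]
tool_rot: [3.122, -0.011, 0.303]
force: [-0.1, -0.5, -2.5]
width: 35.0
```

```bash
python3 lens.py 334 231 l4|sed -n 1,3p; python3 plan.py 495 118 75 119 -1 12 5
```

```text
lens px 165 [577.2 176.7  85.1] [577.3 176.9  86.1] [563. 162.  67.] [584. 191.  98.]
rel tcp: along 74.8 lateral -0.3 dz 12.6 expected 75,0,+8
band 117 [697.7 214.8  81.9] [692.3 203.1  69.1] [703.6 228.8  93.1]
clock 11.68 eef [505.8 154.6  72.5] rpy [178.9  -0.6  17.4] F [-0.3 -0.2 -2.5] w 35.2 q [-0.45  0.7   0.13  2.   -0.14  0.44 -1.49]
21
[[-1.0,-0.001,0.002,-0.0,-0.084],[-1.0,-0.001,0.001,-0.0,-0.084],[-1.0,-0.001,0.001,-0.0,-0.084],[-1.0,-0.001,0.001,-0.0,-0.084],[-1.0,-0.001,0.001,-0.0,-0.084],[-1.0,-0.002,0.001,-0.0,-0.084],[-1.0,-0.002,0.001,-0.0,-0.084],[-1.0,-0.002,0.001,-0.0,-0.084],[-1.0,-0.002,0.001,-0.0,-0.084],[-1.0,-0.002,0.0,-0.0,-0.084],[-1.0,-0.002,0.0,-0.0,-0.084],[-1.0,-0.002,0.0,-0.0,-0.084],[-1.0,-0.002,-0.0,-0.0,-0.084],[-1.0,-0.002,-0.0,-0.0,-0.084],[-1.0,-0.002,-0.0,-0.0,-0.084],[-1.0,-0.002,-0.001,-0.0,-0.084],[-1.0,-0.002,-0.001,-0.0,-0.084],[-1.0,-0.002,-0.001,-0.0,-0.084],[-1.0,-0.002,-0.001,-0.0,-0.084],[-1.0,-0.001,-0.001,-0.0,-0.084],[-1.0,-0.001,-0.001,-0.0,-0.084]]
```

The hold was steady: under 0.3 mm of drift over 3 s, and the band has not moved. Swinging back over the mat to origin ≈ (496, 106), yaw ≈ 106°.

send_rows --pt "-1 -0.002 0.002 -0.001 -0.06" --pt "-1 -0.002 0.002 -0.001 -0.084" --pt "-1 -0.002 0.002 -0.001 -0.09" --pt "-1 -0.002 0.002 -0.001 -0.09" --pt "-1 -0.002 0.002 0 -0.09" --pt "-1 -0.002 0.002 0 -0.09" --pt "-1 -0.002 0.002 0 -0.09" --pt "-1 -0.002 0.001 0 -0.09" --pt "-1 -0.002 0 0 -0.09" --pt "-1 -0.002 0 0 -0.09" --pt "-1 -0.002 0 0 -0.09" --pt "-1 -0.002 0 0 -0.09"

```text
clock: 12.68
eef_pos: [497.9, 125.0, 77.2]
tool_rot: [3.121, 0.014, 1.397]
force: [-0.7, -0.3, -3.5]
width: 34.8
```

```bash
python3 plan.py 496 106 70 106 -1 12 5
```

```text
clock 12.68 eef [497.9 125.   77.2] rpy [178.8   0.8  80. ] F [-0.7 -0.3 -3.5] w 34.8 q [-0.21  0.67 -0.15  2.04  0.28  0.44 -0.76]
6
[[-1.0,-0.003,0.0,0.001,-0.076],[-1.0,-0.003,0.0,0.001,-0.076],[-1.0,-0.003,-0.0,0.001,-0.076],[-1.0,-0.003,-0.0,0.001,-0.076],[-1.0,-0.003,-0.001,0.001,-0.076],[-1.0,-0.003,-0.001,0.001,-0.076]]
```

send_rows --pt "-1 -0.003 0 0.002 -0.076" --pt "-1 -0.003 0 0.002 -0.076" --pt "-1 -0.003 0 0.002 -0.076" --pt "-1 -0.003 0 0.002 -0.076" --pt "-1 -0.003 -0.001 0.002 -0.06" --pt "-1 -0.002 -0.001 0.002 -0.03" --pt "-1 0 0 0 0" --pt "-1 0 0 0 0"

```text
clock: 13.35
eef_pos: [496.9, 104.6, 65.2]
tool_rot: [3.127, 0.022, 1.81]
force: [0.0, -0.6, -3.0]
width: 35.0
```

```bash
python3 plan.py 496 108 20 106 -1 10 5; python3 meas.py b
```

```text
clock 13.35 eef [496.9 104.6  65.2] rpy [179.2   1.3 103.7] F [ 0.  -0.6 -3. ] w 35.0 q [-0.11  0.7  -0.24  2.05  0.44  0.43 -0.47]
5
[[-1.0,0.001,-0.0,0.009,-0.008],[-1.0,0.001,-0.0,0.009,-0.008],[-1.0,0.001,-0.0,0.009,-0.008],[-1.0,0.001,-0.0,0.009,-0.008],[-1.0,0.001,-0.0,0.009,-0.008]]
clock 13.35 eef [496.9 104.6  65.2] rpy [179.2   1.3 103.7] F [ 0.  -0.6 -3. ] w 35.0 q [-0.11  0.7  -0.24  2.05  0.44  0.43 -0.47]
scene orange 422 ((506.9722595214844, 85.6494140625), (105.55648040771484, 61.693145751953125), 82.8128890991211) z [57.8 73.2 90.1]
scene thermo 0.85 [252.4, 203.1, 324.3, 242.1] ((514.143310546875, 107.7056655883789), (61.5615234375, 151.6094207763672), 7.851325988769531) z [59.5 82.7 91.2]
scene bar [697.8 212.2 143.9] ((694.2392578125, 213.1361846923828), (12.4315185546875, 32.03608322143555), 21.677335739135742)
top thermo 0.69 [303.7, 269.9, 325.4, 284.7] ((483.1556396484375, 158.33460998535156), (30.420391082763672, 42.31098175048828), 13.6194429397583) z [76.3 86.6 93.4]
top bar [690.4 213.3 151.2] ((693.086181640625, 213.5623321533203), (10.51117992401123, 29.63867950439453), 20.28458023071289)
```

View pics/b_scene.png

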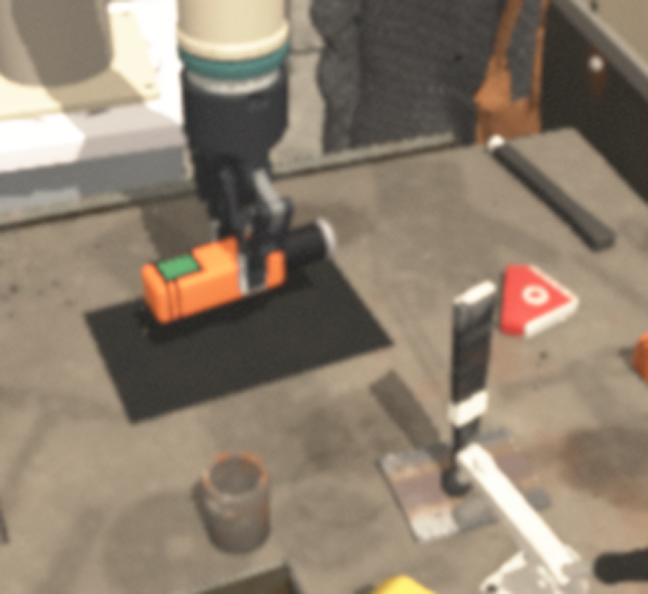

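Over the mat, level, and the workpiece is unmoved. Lowering.

send_rows --pt "-1 0.001 0 0.008 0" --pt "-1 0.001 0 0.01 0" --pt "-1 0.001 0 0.01 0" --pt "-1 0 0 0.008 0" --pt "-1 0 0 0.004 0" --pt "-1 0 0 0 0"

```text
clock: 14.05
eef_pos: [497.4, 108.9, 21.2]
tool_rot: [3.126, 0.022, 1.811]
force: [0.3, -0.4, -2.6]
width: 35.1
```

```bash
python3 plan.py 496 106 12 106 -1 3 5
```

```text
clock 14.05 eef [497.4 108.9  21.2] rpy [179.1   1.3 103.8] F [ 0.3 -0.4 -2.6] w 35.1 q [-0.17  0.78 -0.18  2.07  0.48  0.33 -0.52]
4
[[-1.0,-0.001,-0.001,0.002,-0.01],[-1.0,-0.001,-0.001,0.002,-0.01],[-1.0,-0.001,-0.001,0.002,-0.01],[-1.0,-0.001,-0.001,0.002,-0.01]]
```

send_rows --pt "-1 0 0 0.003 0" --pt "-1 0 0 0.003 0" --pt "-1 0 0 0.002 0" --pt "-1 0 0 0.0015 0" --pt "-1 0 0 0 0"

```text
clock: 14.47
eef_pos: [497.7, 109.1, 12.2]
tool_rot: [3.125, 0.022, 1.812]
force: [0.5, 0.5, -3.2]
width: 35.2
```

send_rows --pt "-1 0 0 0.001 0" --pt "-1 0 0 0.001 0" --pt "-1 0 0 0 0"

```text
clock: 14.72
eef_pos: [498.3, 109.2, 12.2]
tool_rot: [3.123, 0.023, 1.812]
force: [0.6, 0.3, -2.2]
width: 35.0
```

```bash
python3 plan.py 496 106 12 106 -1 3 5; python3 lens.py 322 208 l5 | tail -2
```

```text
clock 14.72 eef [498.3 109.2  12.2] rpy [178.9   1.3 103.8] F [ 0.6  0.3 -2.2] w 35.0 q [-0.18  0.79 -0.17  2.07  0.5   0.3  -0.53]
2
[[-1.0,-0.001,-0.001,0.0,-0.019],[-1.0,-0.001,-0.002,0.0,-0.019]]lens.py:10: RuntimeWarning: Mean of empty slice.
  P=pts(p,m); ok=P[:,2]>40;P=P[ok]; print("lens px",len(P),P.mean(0).round(1),np.median(P,0).round(1),P.min(0).round(),P.max(0).round())
  ret = um.true_divide(
  return _methods._mean(a, axis=axis, dtype=dtype,
Traceback (most recent call last):
  File "lens.py", line 10, in <module>
    P=pts(p,m); ok=P[:,2]>40;P=P[ok]; print("lens px",len(P),P.mean(0).round(1),np.median(P,0).round(1),P.min(0).round(),P.max(0).round())
                                                                                                        ~~~~~^^^
ValueError: zero-size array to reduction operation minimum which has no identity
```

send_rows --pt "-1 0 0 0.002 0" --pt "-1 0 0 0.002 0"

```text
clock: 14.93
eef_pos: [498.5, 109.2, 11.6]
tool_rot: [3.121, 0.024, 1.811]
force: [-7.6, -0.5, 32.4]
width: 35.2
```

```bash
python3 plan.py 496 106 12 106 -1 3 5|head -1; python3 meas.py c
```

```text
clock 14.93 eef [498.5 109.2  11.6] rpy [178.8   1.4 103.8] F [-7.6 -0.5 32.4] w 35.2 q [-0.18  0.8  -0.16  2.07  0.5   0.3  -0.53]
clock 14.9333 eef [498.5 109.2  11.6] rpy [178.8   1.4 103.8] F [-7.6 -0.5 32.4] w 35.2 q [-0.18  0.8  -0.16  2.07  0.5   0.3  -0.53]
scene orange 210 ((504.72027587890625, 87.88487243652344), (38.871498107910156, 105.79484558105469), 12.71573543548584) z [20.1 28.  36.9]
scene thermo 0.89 [255.1, 221.8, 325.6, 259.8] ((511.6186218261719, 110.75443267822266), (61.17018508911133, 148.76495361328125), 1.0894581079483032) z [30.3 34.9 38.1]
scene bar [697.9 212.2 143.6] ((694.7998046875, 213.2052459716797), (11.424664497375488, 30.85347557067871), 22.183422088623047)
top thermo 0.63 [302.8, 270.5, 321.5, 286.5] ((480.2823181152344, 164.3644256591797), (44.16084671020508, 33.98395538330078), 74.404052734375) z [30.2 34.1 40.9]
top bar [690.5 213.1 151.1] ((692.6495971679688, 213.40817260742188), (10.1571683883667, 29.64240264892578), 22.0526180267334)
```

View pics/c_scene.png

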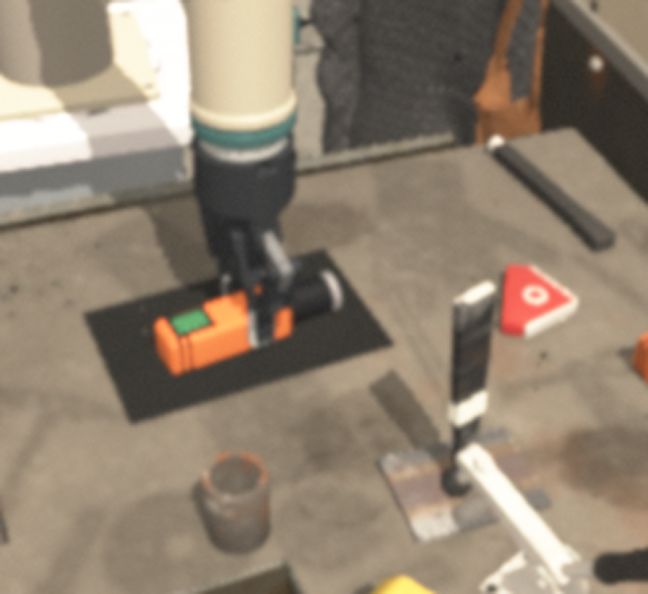

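It is in contact with the mat (32 N). I'll ease off, then open slowly and lift straight up.

send_rows --pt "-1 0 0 -0.0003 0" --pt "-1 0 0 0 0"

```text
clock: 15.3
eef_pos: [499.0, 109.4, 13.1]
tool_rot: [3.118, 0.024, 1.812]
force: [0.3, -0.7, -3.4]
width: 34.7
```

send_rows --pt "0 0 0 0 0" --pt "0.3 0 0 0 0" --pt "0.6 0 0 0 0" --pt "1 0 0 0 0" --pt "1 0 0 0 0" --pt "1 0 0 0 0"

```text
clock: 15.8
eef_pos: [500.0, 109.3, 12.1]
tool_rot: [3.118, 0.024, 1.811]
force: [-0.1, -0.1, 0.3]
width: 85.3
```

```bash
python3 plan.py 496 106 12 106 -1 3 5|head -1
```

```text
clock 15.80 eef [500.  109.3  12.1] rpy [178.6   1.4 103.8] F [-0.1 -0.1  0.3] w 85.3 q [-0.18  0.79 -0.16  2.07  0.5   0.3  -0.53]
```

Released with about 1 mm of settling. Straight up.

send_rows --pt "1 0 0 -0.012 0" --pt "1 0 0 -0.02 0" --pt "1 0 0 -0.025 0" --pt "1 0 0 -0.03 0" --pt "1 0 0 -0.03 0" --pt "1 0 0 -0.03 0" --pt "1 0 0 -0.03 0" --pt "1 0 0 -0.02 0" --pt "1 0 0 -0.01 0" --pt "1 0 0 0 0" --pt "1 0 0 0 0"

```text
clock: 16.72
eef_pos: [492.3, 113.0, 226.9]
tool_rot: [3.123, 0.025, 1.812]
force: [0.3, -1.0, -1.2]
width: 85.6
```

send_rows --pt "1 0 0 0 0" --pt "1 0 0 0 0" --pt "1 0 0 0 0" --pt "1 0 0 0 0"

```text
clock: 17.05
eef_pos: [490.3, 112.1, 223.3]
tool_rot: [3.129, 0.025, 1.812]
force: [-0.1, 0.8, -1.2]
width: 85.2
```

```bash
python3 meas.py d
```

```text
clock 17.05 eef [490.3 112.1 223.3] rpy [179.3   1.4 103.8] F [-0.1  0.8 -1.2] w 85.2 q [-0.    0.45 -0.42  1.93  0.28  0.81 -0.34]
scene orange 215 ((507.0010681152344, 90.27662658691406), (36.903018951416016, 109.26741790771484), 14.706746101379395) z [20.3 26.  36.1]
scene thermo 0.83 [256.6, 221.4, 324.6, 260.8] ((501.4710693359375, 110.36325073242188), (37.187522888183594, 150.734130859375), 12.966320991516113) z [30.3 34.7 37.9]
scene bar [697.8 212.3 144.1] ((694.7249145507812, 212.68533325195312), (11.497466087341309, 30.661760330200195), 21.737552642822266)
top thermo 0.78 [303.1, 269.4, 324.0, 282.1] ((485.8091125488281, 162.60281372070312), (25.298442840576172, 40.71049880981445), 16.643281936645508) z [30.4 34.5 39.7]
top bar [690.5 213.3 150.9] ((692.4384765625, 213.41989135742188), (10.444503784179688, 29.24774932861328), 23.231416702270508)
```

View pics/d_scene.png

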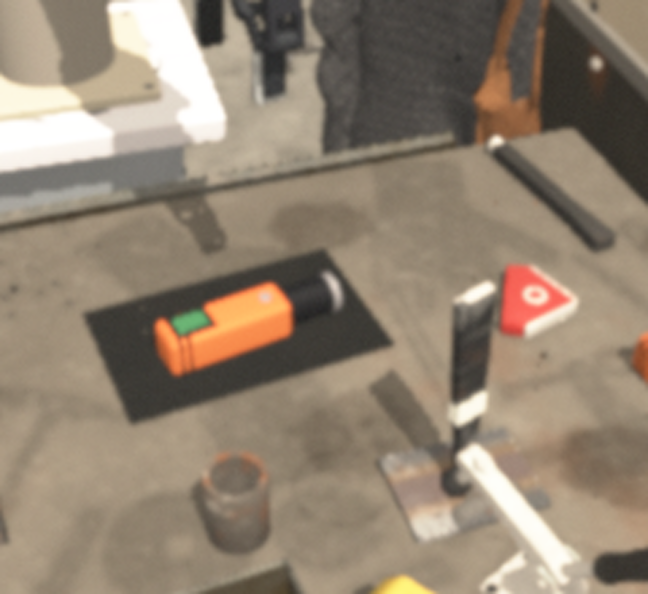

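The thermometer lies flat on the mat (crop ~(155–340, 270–375)). The workpiece is where it was and the gripper is clear.

```bash
python3 -c "
from cell import finish_job
print(finish_job())"
```

```text
the job is handed in; nothing more can be done
None
```

I picked up the orange thermometer from the mat, held it on the white band for just over 3 s, and laid it back flat on the mat. I handed the job in at about 17 s of the 42 s allowed; no verdict is reported.

- **Choice of thermometer:** I took the one on the mat, about 510 mm from the base. The look-alike is about 800 mm away.
- **Hold:** The lens was about 122 mm from the bar's axis, or about 116 mm from the painted face. The arm drifted less than 0.3 mm. The line of sight was within about 1 mm sideways.
- **Height reading disagreed:** During the hold, kinematics put the lens at 81 mm and the camera at 85 mm. The camera put the band at 82 mm, against the stated 85 mm. Both lens readings lie within the band's ±9 mm, and I set the height between them.
- **Laying down:** The press on the mat reached about 32 N through the held thermometer before I eased off. It then settled about 1 mm on release.
- **Last pictures:** The thermometer lies flat, with its top at about 37 mm, inside the mat. The bar's position agrees with the start within about 1 mm. The gripper was open and clear, more than 180 mm above it.

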